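# Find the case with the loose bush and present it over the tray

### The arm

A 7-joint arm with a two-finger parallel gripper is mounted at the origin on a cart in front of the work surface, level with it; the furniture and walls round the work are solid. World frame = base frame: x ahead of the robot, y to its left, z up, the work surface at z = 0. Lengths are in m, angles in rad, forces in N, time in s.
With the tool pointing down it reaches from about 0.35 to 0.9 m from the base axis. Payload 19.9 kg.
Tool frame: the origin (TCP) lies on the centre line of the jaws, within the pads' length; the fingertips stand 17 mm ahead of it and the grasp point (between the pads) lies 2 mm behind it; z points along the fingers, y is the line along which they close (so a half turn about z gives the same grasp; the last joint's range is limited). The gripper opens to 94 mm and grips with 3 to 60 N. Pads are 16 mm wide; open, the fingers measure 119 mm over their backs; the gripper's body (75 mm by 177 mm) begins 78 mm behind the grasp point.
Start: joints at [-1.317, 0.417, -0.01, 1.614, 0.005, 1.111, -0.053], TCP at [0.182, 0.598, 0.222] pointing down, gripper open.
Joint ranges: [-2.81, 2.81], [-0.39, 2.02], [-1.27, 1.25], [0.06, 2.57], [-1.19, 4.33], [0.19, 2], [-2.82, 2.82]. Speed limits (rad/s): [1.89, 1.89, 2.39, 2.39, 3.01, 3.01, 3.01].

### API

Orientations are given as a 3x3 rotation matrix whose columns are the frame's x, y, z axes.
In Python, from rig import ctrl gives the robot as it stands.
- The arm moves only by the tool play_rows, never from a script. Its argument "targets" is a list that holds one entry, the list of rows, each a list of 7 numbers: the shift along the world's x, y, z in m, then the turn, a rotation vector about the world's x, y, z in degrees, then the opening in per cent of the stroke, from 0 (shut) to 100 (fully open). A call has 1 to 20 rows; each row is the pose to reach, as a shift and turn from the pose commanded when the call began; what a row does not reach only later rows make up. A row lasts 1/12 s, in which the tool goes at most 41.7 mm and 7.16 degrees, less where a joint would pass 70% of its speed; a pose out of reach is approached as far as the arm can. A call with a gripper value outside its range is refused whole. The fingers move at their own pace and stop on an object; "squeeze" is the grip in N (left out, the last holds). Time passes only in rows, so rows that repeat a pose let the fingers close. It gives the time, the measured TCP pose, the force, the opening and the grip force at its end, in the units of the state.
- ctrl.state(): the state, without advancing time (a new reading comes with each control period).
- ctrl.snapshot(name): name is "side" or "top"; returns the picture (384x512x3 uint8, red, green, blue); there is no depth.
- ctrl.get_calibration(name): a dict with "K" (3x3 intrinsics, pixels), "rvec" (rotation vector, rad) and "tvec" (3), from world to camera coordinates, as OpenCV has them. Camera axes: x right, y down, z forward; pixel columns grow to the right and rows downward; lengths in m; the calibration is good to about 2 mm. A picture is of the moment at which its call begins. get_calibration takes no time and is no camera call.
- ctrl.sign_off(): hands the job in; it is judged then, once.
The state is a dict: "t": time; "joint_pos": joint angles; "dq": joint speeds; "effort": joint torques, N m; "eef_pos": TCP position; "orientation": TCP orientation; "force": force on the tool from outside, world axes, zero at the start; "torque": the same for the moment, N m; "gripper_width": finger opening in m; "gripper_force": force on a finger pad.
Only numpy, scipy, OpenCV 4.12 (cv2) and the standard library are available. Lean on these libraries where they do the work, as an engineer would, in place of code of your own. Each camera call takes 0.05 s, during which the arm holds its last target. There are 200 camera calls.

### The job

Two of the three shut cases in the plywood holder are packed tight; in the third a gearbox bush has come loose and rattles when the case is shaken or tipped to and fro. Find that case by feel, leave the other two fully seated upright in pockets of the holder, and hold the rattling one out, level and lid up, over the middle of the open tray, its longer sides along the tray's, about a hand's breadth above, ready to be opened. Finish while still holding it there, still and clear of the tray; do not push the loose bearing, tape roll or spanner about.

Things in the scene. Friction and masses are not known exactly. Their poses are not given: they have to be found in the camera images.
- case_a_mid (a point): Middle (half-way up) of one of three outwardly identical shut grey sheet-metal cases, 120 (x) x 90 (y) x 50 mm high, 0.5 to 0.7 kg. Across the lid's middle, along y, a fixed black bridge handle: bar 22 mm thick (x), 62 long (y), 16 high, its centre 47 mm above this point, 14 mm free below it. Grip the bar across its thickness, along the case's x, 40 N or more. Two latches at -x, up to 4 mm proud.
- case_b_mid (a point): Middle of another of the three cases, same size and looks. In one of the three (nothing outside shows which) a 0.23 kg steel bush lies loose and can slide 74 mm along the case's x axis: it goes when the case is tipped that way over 10 degrees or jerked along x over 1.8 m/s2, knocks at the end wall and stays there when the case is level. The other two hold the same weight packed tight about the middle.
- case_c_mid (a point): Middle of another of the three cases, same size and looks. Telling them apart by feel: with the case level, the weight's moment about the handle (about the case's y axis) differs by about 0.17 Nm between after tipping it some 23 degrees towards +x and after tipping it so towards -x, if the bush is loose; by nearly nothing if all is packed tight. A handle gripped as said does not turn in the fingers.
- case_a_inside (a point): Middle of the inner floor of case_a, 25 mm below case_a_mid, out of sight and reach. The loose bush, if it is in this case, rests on this floor; packed parts sit on rails beside it and do not touch it.
- case_b_inside (a point): Middle of the inner floor of case_b, 25 mm below case_b_mid, out of sight and reach. The loose bush, if it is in this case, rests on this floor; packed parts sit on rails beside it and do not touch it.
- case_c_inside (a point): Middle of the inner floor of case_c, 25 mm below case_c_mid, out of sight and reach. The loose bush, if it is in this case, rests on this floor; packed parts sit on rails beside it and do not touch it.
- holder: Plywood board fixed to the bench, 164 (x) x 344 (y) x 18 mm; origin at the centre of its underside. Three pockets 10 mm deep, middles at y = +110, 0 and -110 mm in its frame, each 130 (x) x 100 mm, 5 mm wider than a case all round; the cases' axes start along the board's. A seated case has its underside 8 mm and its middle 33 mm above the bench.
- tray_mid (a point): Centre of the rim plane of an open sheet-steel parts tray fixed to the bench, 220 (x) x 150 (y) x 28 mm high, empty; the point is 28 mm above the bench, x axis along its length.
- bearing: Loose roller bearing lying flat, 68 mm across, 20 mm high; bystander, origin at the centre of its underside.
- tape: Loose roll of insulating tape lying flat, 68 mm across, 19 mm high; bystander, origin at the centre of its underside.
- spanner: Loose combination spanner lying flat, 26 x 152 (y) x 8 mm; bystander, origin at the centre of its underside.

How it is judged:
At the end, for the whole second after the job is handed in: Rattling case gripped, still, middle 100-260 mm above the bench, within 50 mm of over the tray middle, lid up, level within 11 degrees, along the tray within 14, clear of the tray; the other two seated in pockets (within 4 mm in height, 3 degrees upright), still, untouched (((contact force between case_a_floor and anything else above 0.8 N and horizontal distance between case_a_mid and tray_mid below 0.05 m and height (world z) of case_a_mid between 0.1 and 0.26 m and angle between case_a_mid's own z axis and vertical below 0.2 rad and angle between the x axis of case_a_mid and the x axis of tray_mid, either way round below 0.25 rad and linear speed of case_a below 0.03 m/s and contact force between the fingers and case_a above 2 N and contact force between case_a and tray below 0.1 N and height (world z) of case_b_mid between 0.029 and 0.037 m and angle between each of case_b_mid, case_c_mid's own z axis and vertical below 0.06 rad and linear speed of each of case_b, case_c below 0.02 m/s and contact force between the fingers and case_b below 0.1 N and horizontal distance between each of case_b_mid, case_c_mid and holder below 0.13 m and height (world z) of case_c_mid between 0.029 and 0.037 m and contact force between the fingers and case_c below 0.1 N) or (contact force between case_b_floor and anything else above 0.8 N and horizontal distance between case_b_mid and tray_mid below 0.05 m and height (world z) of case_b_mid between 0.1 and 0.26 m and angle between case_b_mid's own z axis and vertical below 0.2 rad and angle between the x axis of case_b_mid and the x axis of tray_mid, either way round below 0.25 rad and linear speed of case_b below 0.03 m/s and contact force between the fingers and case_b above 2 N and contact force between case_b and tray below 0.1 N and height (world z) of case_a_mid between 0.029 and 0.037 m and angle between each of case_a_mid, case_c_mid's own z axis and vertical below 0.06 rad and linear speed of each of case_a, case_c below 0.02 m/s and contact force between the fingers and case_a below 0.1 N and horizontal distance between each of case_a_mid, case_c_mid and holder below 0.13 m and height (world z) of case_c_mid between 0.029 and 0.037 m and contact force between the fingers and case_c below 0.1 N) or (contact force between case_c_floor and anything else above 0.8 N and horizontal distance between case_c_mid and tray_mid below 0.05 m and height (world z) of case_c_mid between 0.1 and 0.26 m and angle between case_c_mid's own z axis and vertical below 0.2 rad and angle between the x axis of case_c_mid and the x axis of tray_mid, either way round below 0.25 rad and linear speed of case_c below 0.03 m/s and contact force between the fingers and case_c above 2 N and contact force between case_c and tray below 0.1 N and height (world z) of case_a_mid between 0.029 and 0.037 m and angle between each of case_a_mid, case_b_mid's own z axis and vertical below 0.06 rad and linear speed of each of case_a, case_b below 0.02 m/s and contact force between the fingers and case_a below 0.1 N and horizontal distance between each of case_a_mid, case_b_mid and holder below 0.13 m and height (world z) of case_b_mid between 0.029 and 0.037 m and contact force between the fingers and case_b below 0.1 N))); the arm keeps its last pose, push and grip.
It fails at once if the bearing is pushed more than 30 mm (distance of bearing from where it was at the start of the episode above 0.03 m).
It fails at once if the tape is pushed more than 30 mm (distance of tape from where it was at the start of the episode above 0.03 m).
It fails at once if the spanner is pushed more than 30 mm (distance of spanner from where it was at the start of the episode above 0.03 m).
It also fails if it takes over 72 s, if anything falls off the work surface, if the arm or the gripper's body presses on something with over 40 N, if the wrist force passes 120 N, or if a joint passes its speed limit or range.

## Working session

There is one attempt and no reset: what is moved stays moved. The work goes in short steps, Python scripts to look and compute and a tool call to move; the robot and the scene stay as the last step left them, time stands still between calls to the robot, and variables do not carry over. Pictures are saved under pics/ and viewed, at most 10 in all, crops included, and the job is handed in when it is done.

Besides the shell and the picture viewer there is one more tool, called after "Call:" as name([rows], argument=value, ...), one row to a line, values as JSON. play_rows: Moves the arm, as the interface text tells. Its arguments: {"type":"object","properties":{"targets":{"type":"array","items":{"type":"array","items":{"type":"array","items":{"type":"number"}}}},"squeeze":{"type":"number"}},"required":["targets"]}

```bash
mkdir -p pics; python3 - <<'E'
from rig import ctrl
import cv2,numpy as np
a=ctrl.snapshot("top");b=ctrl.snapshot("side")
for n,i in(("top",a),("side",b)):
    cv2.imwrite(f"pics/{n}0.png",cv2.resize(i[:,:,::-1],None,fx=1.5,fy=1.5)); c=ctrl.get_calibration(n);R=cv2.Rodrigues(c["rvec"])[0];print(n,-R.T@c["tvec"],c["K"].tolist(),R.round(3).tolist()); np.save(f"pics/{n}0.npy",i)
print(ctrl.state())
E
```

```text
top [ 0.45172769 -0.10401089  1.25478084] [[403.697502270289, 0.0, 254.1409469174883], [0.0, 403.697502270289, 190.77423312624347], [0.0, 0.0, 1.0]] [[0.024, -1.0, 0.002], [-0.996, -0.024, -0.08], [0.08, -0.0, -0.997]]
side [0.51160143 0.95317683 0.67001213] [[444.0453980591078, 0.0, 249.77361218301468], [0.0, 444.0453980591078, 192.66373511460003], [0.0, 0.0, 1.0]] [[-0.999, -0.032, -0.001], [-0.015, 0.504, -0.864], [0.028, -0.863, -0.504]]
{'t': 0.1, 'joint_pos': array([-1.31752433,  0.4178823 , -0.01027974,  1.61405725,  0.00471217,
        1.11070373, -0.05300682]), 'dq': array([-0.00152246, -0.00221081,  0.00076339, -0.00138618,  0.00017767,
       -0.00076673,  0.0020931 ]), 'effort': array([ 9.36689139e-04, -8.52610016e+01,  6.39956016e-01, -4.26705694e+01,
       -4.88706760e-02,  1.63562782e-02, -1.09704996e-05]), 'eef_pos': array([0.18151572, 0.59775524, 0.22193176]), 'orientation': array([[-9.56864080e-01,  2.90535872e-01, -1.98940843e-04],
       [ 2.90535922e-01,  9.56863554e-01, -1.00839092e-03],
       [-1.02614492e-04, -1.02269251e-03, -9.99999472e-01]]), 'force': array([-0.27074984,  0.12528534, -0.29270605]), 'torque': array([ 0.01336539,  0.01823661, -0.04641315]), 'gripper_force': 0.0, 'gripper_width': 0.09388454419237915}
```

View pics/top0.png

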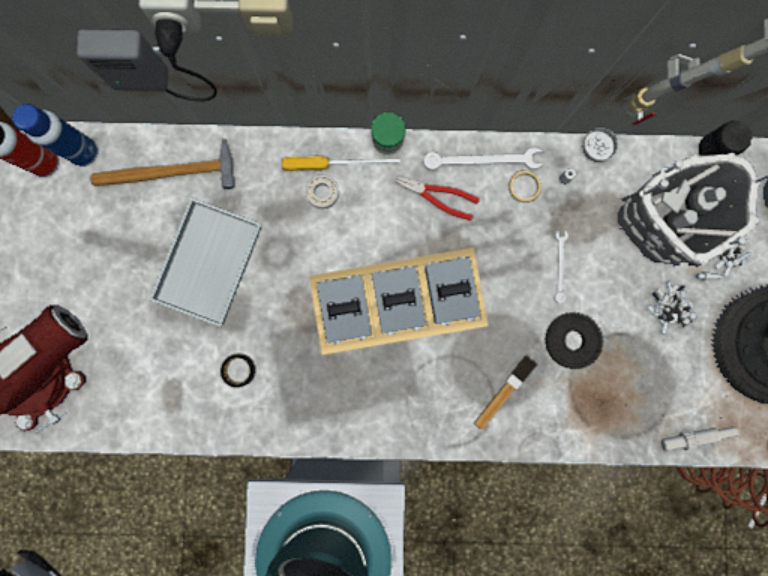

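View pics/side0.png

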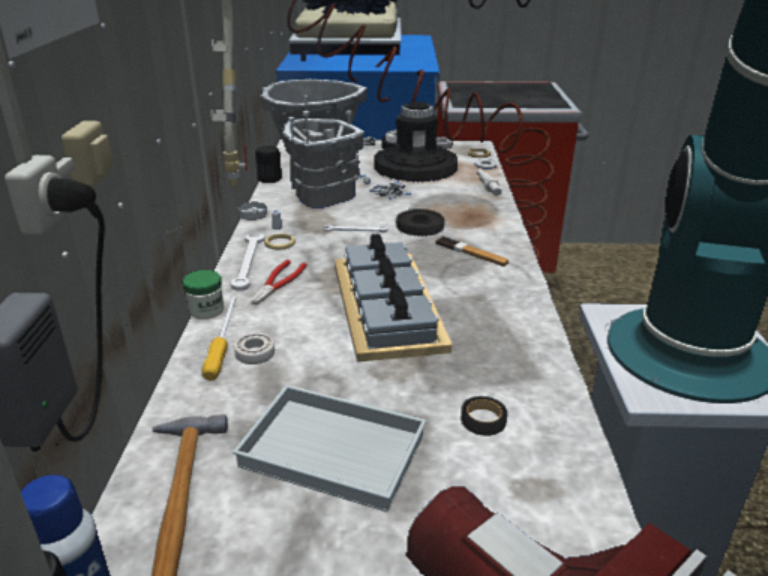

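The top view shows the tray's corners near (190,200), (262,228), (220,325) and (153,300) and the holder centred at about (400,300). The case handles are at about (345,308), (399,299) and (454,290). The bystanders are the bearing (322,191), tape (238,370) and spanner (560,268). These are pixels in the 1.5x picture.

```bash
cat > h.py <<'E'
import cv2,numpy as np
from rig import ctrl
def ray(name,uv,z):
    c=ctrl.get_calibration(name);R=cv2.Rodrigues(c["rvec"])[0];o=-R.T@np.ravel(c["tvec"])
    p=cv2.undistortPoints(np.float64(uv).reshape(-1,1,2),c["K"],None)[:,0]
    d=np.c_[p,np.ones(len(p))]@R
    return o[:2]+d[:,:2]*((z-o[2])/d[:,2])[:,None]
def rect(P):
    r=cv2.minAreaRect(np.float32(P*1000));b=cv2.boxPoints(r)/1000
    e=b[1]-b[0],b[2]-b[1];L=max(e,key=np.linalg.norm)
    return np.round(np.mean(b,0),4),sorted(np.round([np.linalg.norm(x) for x in e],3)),round(np.degrees(np.arctan2(L[1],L[0]))%180,1)
E
python3 - <<'E'
from h import *
i=np.load("pics/top0.npy");hsv=cv2.cvtColor(i,cv2.COLOR_RGB2HSV)
def big(m,x0,x1,y0,y1,n):
    k=np.zeros_like(m);k[y0:y1,x0:x1]=m[y0:y1,x0:x1]
    c=sorted(cv2.findContours(k,0,2)[0],key=cv2.contourArea,reverse=True)[:n]
    return [x[:,0] for x in c]
m=cv2.inRange(hsv,(10,60,90),(30,255,255))
for c in big(m,195,335,155,245,1):print("holder",rect(ray("top",c,.018)))
m=cv2.inRange(hsv,(0,0,0),(180,255,62))
for c in big(m,210,322,175,220,3):print("handle",rect(ray("top",c,.088)),len(c),c.mean(0))
g=cv2.cvtColor(i,cv2.COLOR_RGB2GRAY)
q=np.array([[193,201],[262,228],[220,326],[152,299]])/1.5
print("tray",rect(ray("top",q,.028)))
for n,p,z in(("bearing",(322,191),.02),("tape",(238,370),.019),("spanner",(560,268),.008)):print(n,ray("top",np.array(p)/1.5,z))
E
```

```text
holder (array([ 0.5231, -0.138 ], dtype=float32), [np.float32(0.164), np.float32(0.345)], np.float32(101.2))
handle (array([ 0.5002, -0.0321], dtype=float32), [np.float32(0.029), np.float32(0.063)], np.float32(102.0)) 40 [228.575 206.175]
handle (array([ 0.5223, -0.1369], dtype=float32), [np.float32(0.027), np.float32(0.062)], np.float32(104.6)) 38 [264.81578947 199.39473684]
handle (array([ 0.5419, -0.2433], dtype=float32), [np.float32(0.028), np.float32(0.063)], np.float32(99.9)) 39 [301.71794872 192.51282051]
tray (array([0.5886, 0.2519], dtype=float32), [np.float32(0.153), np.float32(0.216)], np.float32(159.9))
bearing [[0.7457527  0.02333206]]
tape [[0.3739053  0.18162425]]
spanner [[ 0.59868568 -0.47343762]]
```

Call:
play_rows([
  [[0.02,-0.02,0.02,0,0,-5,100],[0.3185,-0.63,-0.022,0,0,-61.9,100],[0.3185,-0.63,-0.022,0,0,-61.9,100],[0.3185,-0.63,-0.022,0,0,-61.9,100],[0.3185,-0.63,-0.022,0,0,-61.9,100],[0.3185,-0.63,-0.022,0,0,-61.9,100],[0.3185,-0.63,-0.022,0,0,-61.9,100],[0.3185,-0.63,-0.022,0,0,-61.9,100],[0.3185,-0.63,-0.022,0,0,-61.9,100],[0.3185,-0.63,-0.022,0,0,-61.9,100],[0.3185,-0.63,-0.022,0,0,-61.9,100],[0.3185,-0.63,-0.022,0,0,-61.9,100],[0.3185,-0.63,-0.022,0,0,-61.9,100],[0.3185,-0.63,-0.022,0,0,-61.9,100],[0.3185,-0.63,-0.022,0,0,-61.9,100],[0.3185,-0.63,-0.022,0,0,-61.9,100],[0.3185,-0.63,-0.022,0,0,-61.9,100],[0.3185,-0.63,-0.022,0,0,-61.9,100],[0.3185,-0.63,-0.022,0,0,-61.9,100],[0.3185,-0.63,-0.022,0,0,-61.9,100]],
], squeeze=55)

```text
t: 1.77
eef_pos: [0.4999, -0.0326, 0.2]
orientation: [[-0.193, 0.981, -0.001], [0.981, 0.193, -0.001], [-0.0, -0.001, -1.0]]
force: [0.2, 0.4, 0.6]
gripper_width: 0.0942
gripper_force: 0.0
```

```bash
python3 - <<'E'
from h import *
i=ctrl.snapshot("side");cv2.imwrite("pics/s1.png",cv2.resize(i[110:270,190:330,::-1],None,fx=4,fy=4)[:600])
print(ctrl.state()["eef_pos"],ctrl.state()["torque"])
E
```

```text
[ 0.49971992 -0.03154704  0.20012509] [-0.01424277  0.07548405  0.02889867]
```

View pics/s1.png

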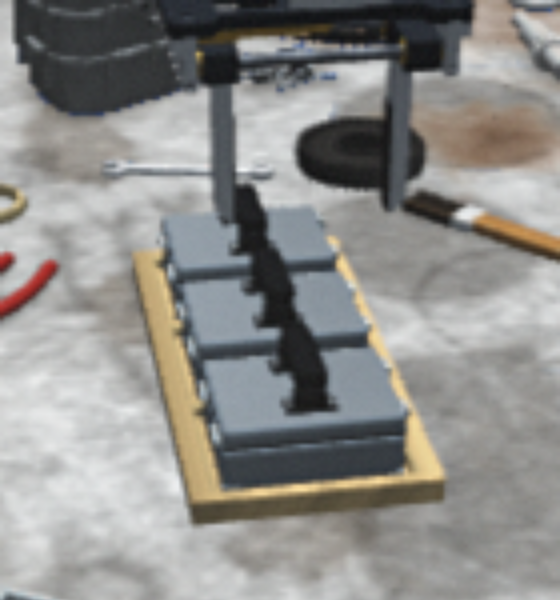

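The fingers, with tips near (225,215) and (395,205), straddle the near handle at about (305,370). I'll go down and grip it.

Call:
play_rows([
  [[0,0,-0.04,0,0,0,100],[0,0,-0.08,0,0,0,100],[0,0,-0.11,0,0,0,100],[0,0,-0.119,0,0,0,100],[0,0,-0.119,0,0,0,100],[0,0,-0.119,0,0,0,0],[0,0,-0.119,0,0,0,0],[0,0,-0.119,0,0,0,0],[0,0,-0.119,0,0,0,0],[0,0,-0.119,0,0,0,0],[0,0,-0.119,0,0,0,0],[0,0,-0.119,0,0,0,0],[0,0,-0.119,0,0,0,0]],
], squeeze=55)

```text
t: 2.9
eef_pos: [0.5001, -0.032, 0.0815]
orientation: [[-0.194, 0.981, 0.0], [0.981, 0.194, -0.0], [-0.0, 0.0, -1.0]]
force: [0.3, 0.9, 0.0]
gripper_width: 0.0441
gripper_force: 0.0
```

Call:
play_rows([
  [[0,0,0,0,0,0,0],[0,0,0,0,0,0,0],[0,0,0,0,0,0,0],[0,0,0,0,0,0,0],[0,0,0,0,0,0,0],[0,0,0,0,0,0,0],[0,0,0,0,0,0,0],[0,0,0,0,0,0,0]],
])

```text
t: 3.57
eef_pos: [0.5002, -0.032, 0.0815]
orientation: [[-0.194, 0.981, 0.0], [0.981, 0.194, -0.0], [-0.0, 0.0, -1.0]]
force: [2.7, -0.1, -1.5]
gripper_width: 0.0215
gripper_force: 55.0
```

Call:
play_rows([
  [[0,0,0.01,0,0,0,0],[0,0,0.03,0,0,0,0],[0,0,0.06,0,0,0,0],[0,0,0.09,0,0,0,0],[0,0,0.12,0,0,0,0],[0,0,0.12,-1.2,5.9,0,0],[0,0,0.12,-2.3,11.8,0,0],[0,0,0.12,-3.5,17.7,0,0],[0,0,0.12,-4.85,24.5,0,0],[0,0,0.12,-4.85,24.5,0,0],[0,0,0.12,-4.85,24.5,0,0],[0,0,0.12,-4.85,24.5,0,0],[0,0,0.12,-3.5,17.7,0,0],[0,0,0.12,-2.3,11.8,0,0],[0,0,0.12,-1.2,5.9,0,0],[0,0,0.12,0,0,0,0],[0,0,0.12,0,0,0,0],[0,0,0.12,0,0,0,0],[0,0,0.12,0,0,0,0],[0,0,0.12,0,0,0,0]],
])

```text
t: 5.23
eef_pos: [0.5004, -0.0318, 0.2018]
orientation: [[-0.195, 0.981, -0.0], [0.981, 0.195, -0.0], [-0.0, -0.0, -1.0]]
force: [-0.4, 0.8, -6.0]
gripper_width: 0.0215
gripper_force: 55.0
```

```bash
cat > tq.py <<'E'
from h import *
T=[]
for k in range(3):
    s=ctrl.state();T.append(s["torque"]);ctrl.snapshot("side")
y=s["orientation"][:,0]*[1,1,0]
print(s["t"],s["eef_pos"],s["gripper_width"],s["gripper_force"],s["force"],"My",np.round(np.array(T)@y,3))
E
python3 tq.py
```

```text
5.3333 [ 0.50038754 -0.03195819  0.20127969] 0.021540315986589037 54.99768018722534 [-0.33455853 -0.89307802 -6.10165506] My [0.102 0.096 0.12 ]
```

Call:
play_rows([
  [[0,0,0,1.2,-5.9,0,0],[0,0,0,2.3,-11.8,0,0],[0,0,0,3.5,-17.7,0,0],[0,0,0,4.85,-24.5,0,0],[0,0,0,4.85,-24.5,0,0],[0,0,0,4.85,-24.5,0,0],[0,0,0,4.85,-24.5,0,0],[0,0,0,3.5,-17.7,0,0],[0,0,0,2.3,-11.8,0,0],[0,0,0,1.2,-5.9,0,0],[0,0,0,0,0,0,0],[0,0,0,0,0,0,0],[0,0,0,0,0,0,0],[0,0,0,0,0,0,0],[0,0,0,0,0,0,0]],
])

```text
t: 6.63
eef_pos: [0.4999, -0.0322, 0.2015]
orientation: [[-0.194, 0.981, 0.001], [0.981, 0.194, 0.0], [-0.0, 0.001, -1.0]]
force: [-0.4, 0.8, -6.0]
gripper_width: 0.0216
gripper_force: 55.0
```

```bash
python3 tq.py
```

```text
6.7333 [ 0.49980005 -0.03211922  0.20171899] 0.021677392385423832 54.997934103012085 [-0.3613808   0.3348912  -5.45761383] My [ 0.021 -0.059 -0.036]
```

My = 0.106 then -0.025, so the difference of 0.13 points to loose. The noise is noticeable, so I'll repeat with more samples.

```bash
sed -i 's/range(3)/range(14)/; s/"My",.*/"My",(np.array(T)@y).mean().round(3),(np.array(T)@y).std().round(3))/' tq.py; python3 tq.py
```

```text
7.4333 [ 0.50006376 -0.03200124  0.20139963] 0.021464815533565645 54.99779999256134 [-0.16455355  0.57337076 -5.24914562] My -0.026 0.029
```

Call:
play_rows([
  [[0,0,0,-1.2,5.9,0,0],[0,0,0,-2.3,11.8,0,0],[0,0,0,-3.5,17.7,0,0],[0,0,0,-4.85,24.5,0,0],[0,0,0,-4.85,24.5,0,0],[0,0,0,-4.85,24.5,0,0],[0,0,0,-4.85,24.5,0,0],[0,0,0,-3.5,17.7,0,0],[0,0,0,-2.3,11.8,0,0],[0,0,0,-1.2,5.9,0,0],[0,0,0,0,0,0,0],[0,0,0,0,0,0,0],[0,0,0,0,0,0,0],[0,0,0,0,0,0,0],[0,0,0,0,0,0,0]],
])

```text
t: 8.73
eef_pos: [0.5005, -0.0318, 0.2018]
orientation: [[-0.195, 0.981, -0.0], [0.981, 0.195, -0.0], [-0.0, -0.0, -1.0]]
force: [0.4, 0.6, -5.5]
gripper_width: 0.0214
gripper_force: 55.0
```

```bash
python3 tq.py
```

```text
9.3833 [ 0.50008585 -0.03196488  0.20140221] 0.02154440146249919 54.99662160873413 [ 0.36970675  0.09057329 -4.81262923] My 0.136 0.032
```

The averaged moments are -0.026 and 0.136 Nm. The 0.16 Nm difference makes this the loose one, and the other two haven't been touched. I'll carry it to the tray.

Call:
play_rows([
  [[0.003,0.01,0.005,0,0,-1,0],[0.009,0.03,0.01,0,0,-3,0],[0.018,0.057,0.01,0,0,-6,0],[0.028,0.09,0.01,0,0,-10,0],[0.038,0.122,0.01,0,0,-14,0],[0.048,0.154,0.01,0,0,-17,0],[0.058,0.186,0.01,0,0,-20.5,0],[0.068,0.218,0.01,0,0,-24,0],[0.077,0.247,0.005,0,0,-27.5,0],[0.084,0.269,0,0,0,-30,0],[0.0875,0.281,0,0,0,-31,0],[0.0885,0.284,0,0,0,-31.3,0],[0.0885,0.284,0,0,0,-31.3,0],[0.0885,0.284,0,0,0,-31.3,0],[0.0885,0.284,0,0,0,-31.3,0],[0.0885,0.284,0,0,0,-31.3,0],[0.0885,0.284,0,0,0,-31.3,0],[0.0885,0.284,0,0,0,-31.3,0]],
])

```text
t: 10.93
eef_pos: [0.5886, 0.2516, 0.2017]
orientation: [[0.344, 0.939, 0.0], [0.939, -0.344, 0.0], [0.0, 0.0, -1.0]]
force: [0.4, -0.2, -5.7]
gripper_width: 0.0218
gripper_force: 55.0
```

```bash
python3 - <<'E'
from h import *
i=ctrl.snapshot("side");cv2.imwrite("pics/s2.png",cv2.resize(i[:,:,::-1],None,fx=1.5,fy=1.5))
s=ctrl.state();print(s["t"],s["eef_pos"],s["gripper_force"],s["force"],np.abs(s["dq"]).max())
E
```

```text
10.9833 [0.58860751 0.25170606 0.20158376] 54.99725639820099 [ 0.47762427 -0.19318867 -5.42631955] 0.0042671926846930795
```

View pics/s2.png

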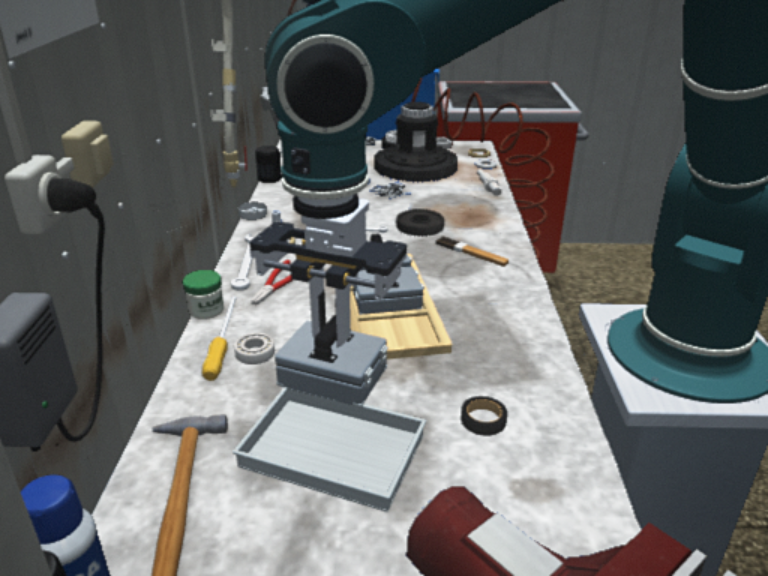

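The case is held level at about (330,360), in line with the tray below it at about (331,445). The other two cases are still seated in the holder.

```bash
python3 - <<'E'
from h import *
print(ray("side",np.array([331,440])/1.5,.028))
ctrl.sign_off()
E
```

```text
[[0.59397181 0.2674998 ]]
the job is handed in; nothing more can be done
```

The rattling case was the one in the pocket nearest the tray: its moment differed by 0.16 Nm between the two tips. I handed the job in holding it level over the middle of the tray, with the other two cases never touched and still in their pockets. I chose it on that result alone, without testing those two.

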